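# Fetch the collet tray from behind the chuck and tool post

## Robot

A 6-joint arm with a two-finger parallel gripper is mounted at the origin on the work surface. World frame = base frame: x ahead of the robot, y to its left, z up, the work surface at z = 0. Lengths are in m, angles in rad, forces in N, time in s.
With the tool pointing down it reaches from about 0.35 to 0.975 m from the base axis. Payload 4.9 kg.
Tool frame: the origin (TCP) lies at the very end of the fingers, on their centre line; the grasp point (between the pads) lies 19 mm behind it (arm.grasp_offset is the distance from the TCP to the grasp point, in m); z points along the fingers, y is the line along which they close (so a half turn about z gives the same grasp; the last joint's range is limited). The gripper opens to 85 mm and grips with 20 to 120 N. Pads are 22 mm wide; open, the fingers measure 114 mm over their backs; the gripper's body (76 mm by 85 mm) begins 54 mm behind the grasp point. The pads swing forward as they close: fully open they stand 13 mm farther back than shut.
Start: joints at [-1.251, 0.053, 1.613, -0, 1.476, -0.119], TCP at [0.266, -0.566, 0.231] pointing down, gripper open.
Joint ranges: [-3.01, 3.01], [-1.01, 2.22], [0.06, 2.58], [-1.02, 4.17], [0.09, 2.62], [-3.14, 3.14]. Speed limits (rad/s): [2.57, 2.57, 3.14, 3.14, 3.14, 3.14].

## Interface

Orientations are given as [roll, pitch, yaw] about the fixed x, y, z axes, in that order (R = Rz(yaw) Ry(pitch) Rx(roll)).
In Python, from bench import telemetry, cams, job, spotter, arm gives the robot as it stands.
- The arm moves only by the shell command python3 -m creep 'ROWS' [OPENING] [FORCE]. ROWS is a JSON list of rows, 1 to 12 of them, each of 4 numbers: dx, dy, dz in m, then a turn about the tool's z in rad; each row is the pose to reach, as a shift and turn from the pose commanded when the command began, along the tool's axes at that moment; what a row does not reach only later rows make up. A row lasts 1/8 s, in which the tool goes at most 0.0625 m and 0.188 rad, less where a joint would pass 70% of its speed; a pose out of reach is approached as far as the arm can. OPENING is the opening from 0.0 (shut) to 1.0 (fully open), set as the command begins (- or left out keeps the last). The fingers move at their own pace and stop on an object; FORCE is the grip in N (left out, the last holds). Time passes only in rows, so rows that do not move let the fingers close. It prints the time, the measured TCP pose, the force, the opening and the grip force at its end.
- telemetry.get_state(): the state, without advancing time (a new reading comes with each control period).
- cams.camera(name): name is "scene" or "top"; returns (picture, depth): 420x560x3 uint8, blue, green, red; 420x560 float32, m along the optical axis (not along the pixel's ray), 0 where there is no reading.
- cams.camera_info(name): a dict with "fx", "fy", "cx", "cy" (pixels), "k1" (the pictures are not rectified: a ray, as slopes to the right and down, at radius r is drawn at 1 + k1 r^2 times it, then the intrinsics apply), "world_to_cam" (4x4, takes a point from world to camera coordinates). Camera axes: x right, y down, z forward; pixel columns grow to the right and rows downward; lengths in m; the calibration is good to about 2 mm. A picture is of the moment at which its call begins. camera_info takes no time and is no camera call.
- job.finish_job(): hands the job in; it is judged then, once.
Trained networks look in the newest picture that a camera, given by its name, has taken for a name from the list of things; names that differ only in an ending like _2 or _b are one class to them, and where a whole thing is asked for, a point or a joint stands for the part that bears it (a point fixed in the world has none). Each returns a list of dicts, best first, with "confidence" (0 to 1); they miss things now and then, are a little off and sometimes report something else, mostly with a low value. They report only what shows in the picture. A call takes as long as a camera call. They do not tell look-alikes from the thing itself.
- spotter.look_for(thing, camera): "box" ([centre column, centre row, width, height] in pixels, round what is visible of it).
- spotter.silhouettes(thing, camera): "region" (420x560 bool, what is visible of it) and "box" ([centre column, centre row, width, height] in pixels, round what is visible of it).
- spotter.spot_point(thing, camera): "position" ([column, row] in pixels: a listed point, or the origin of a listed thing).
The state is a dict: "time": time; "joints": joint angles; "joint_vel": joint speeds; "joint_torque": joint torques, N m; "tool_pos": TCP position; "tool_rot": TCP orientation; "force": force on the tool from outside, world axes, zero at the start; "wrist_torque": the same for the moment, N m; "opening": opening from 0.0 (shut) to 1.0 (fully open); "finger_force": force on a finger pad.
Only numpy, scipy, OpenCV 4.12 (cv2) and the standard library are available. Lean on these libraries where they do the work, as an engineer would, in place of code of your own. Each camera call takes 0.05 s, during which the arm holds its last target. There are 200 camera calls.

## Task

The full collet tray stands at the back of the green tool board, shut in by the chuck and the tool post: first set both of these aside upright on the cork mat, then lift the tray out and stack it on the matching empty tray fixed to the bench, cut corners over cut corners, so that its skirt drops fully home. Then put the chuck back centred on the round pad and the tool post centred and square on the square pad. Keep all three upright throughout, and leave the dead centre and the brass collar at the back of the board where they stand.

Things in the scene. Friction and masses are not known exactly. Their poses are not given: they have to be found in the camera images.
- chuck: Round steel lathe chuck standing upright, a cylinder 60 mm in diameter with a dark band near the foot and three small dark jaws on top; solid to 70 mm high, jaws to 78 mm, sides straight up to 62 mm; about 0.7 kg. Origin: centre of its underside, z up. It stands at first on the round pad, at the front of the green board.
- tool_post: Square steel tool post block, 54 x 54 mm and 62 mm high, with a brass boss (to 72 mm) and four small square screws (to 72 mm) on top; about 0.7 kg. Origin: centre of its underside, z up, x and y square to its sides. It stands at first on the square pad, at the front of the green board.
- tray: Grey tray, seven steel collets standing in it, behind chuck and post on the green board, no finger room between. 96 (its x) x 60 mm (its y, grip here), walls to 20 mm high, inset deck to 25, collets to 33; 0.25 kg. Both corners at its +x end cut at 45 degrees (18 mm). Hollow below: skirt 3 mm thick, 6.5 deep, 90 x 54 inside. Origin: centre of underside, z up, 18 mm above the bench at first.
- tray_cut_end (a point): Middle of the end face of the tray between its two cut corners: 48 mm along the tray's +x from its origin, 10 mm up.
- dock: Matching empty grey tray with dark holes, fixed to the bench: 96 (its x) x 60 mm (its y), corners at its +x end cut likewise. Shoulder 16 mm high, inset deck 84 x 48 mm on it to 21 mm, 3 mm clear inside the other's skirt all round. Origin: centre of underside, on the bench. Fully home, the tray's origin is 16 mm above this one, x axes the same way; turned end for end it does not go down.
- side_mat: Thin cork mat fixed on the bench, 200 mm (its x) by 130 mm (its y), 3 mm thick, with room for the chuck and the tool post side by side along its length. Origin: centre of its underside, on the bench.
- round_pad: Round black rubber pad 72 mm in diameter, 3 mm thick, fixed on the front part of the green board: the chuck's place, under it at the start. Origin: centre of its underside, which lies on the board's top, 18 mm above the bench. The centres of the two pads are 116 mm apart.
- square_pad: Square black rubber pad 64 x 64 mm, 3 mm thick, fixed on the front part of the green board: the tool post's place, under it at the start. Origin: centre of its underside on the board's top, 18 mm above the bench; x and y square to its sides.
- dead_centre: Small pointed steel lathe centre standing upright at one end of the board's back part, beside the tray: 27 mm in diameter, 55 mm high. Origin: centre of its underside. To be left alone. (The board has a rim 25 mm high along its far edge, 90 to 100 mm behind the middle of the tray.)
- brass_collar: Small brass ring 34 mm in diameter, 18 mm high, lying at the other end of the board's back part, beside the tray. Origin: centre of its underside. To be left alone.
There are look-alikes about, which are no part of the job. What is shaped like the tool_post but purple or red is not meant.

How it is judged:
By the outcome, as a careful person would: the job done as asked, in the order asked, and still so for the second after the job is handed in, with the robot touching nothing.
It also fails if it takes over 128 s, if anything falls off the work surface, if the arm or the gripper's body presses on something with over 40 N, if the wrist force passes 120 N, or if a joint passes its speed limit or range.

## Working session

There is one attempt and no reset: what is moved stays moved. The work goes in short steps, Python scripts to look and compute and a shell command to move; the robot and the scene stay as the last step left them, time stands still between calls to the robot, and variables do not carry over. Pictures are saved under pics/ and viewed, at most 14 in all, crops included, and the job is handed in when it is done.

```bash
ls; mkdir -p pics
python3 - <<'E'
from bench import telemetry,cams,arm
import cv2,numpy as np
for n in ("scene","top"):
    p,d=cams.camera(n); cv2.imwrite(f"pics/{n}0.png",p); np.save(f"pics/{n}0.npy",d)
    i=cams.camera_info(n); print(n,{k:np.round(v,3).tolist() for k,v in i.items()})
print(telemetry.get_state()); print(arm.grasp_offset)
E
```

```text
pics
scene {'fx': 414.193, 'fy': 414.193, 'cx': 284.671, 'cy': 207.75, 'k1': -0.098, 'world_to_cam': [[0.078, 0.997, 0.016, -0.041], [0.673, -0.041, -0.738, -0.356], [-0.735, 0.068, -0.674, 1.22], [0.0, 0.0, 0.0, 1.0]]}
top {'fx': 383.067, 'fy': 383.067, 'cx': 272.282, 'cy': 215.002, 'k1': -0.027, 'world_to_cam': [[0.027, -1.0, 0.001, -0.007], [-0.974, -0.027, -0.227, 0.582], [0.226, 0.005, -0.974, 0.665], [0.0, 0.0, 0.0, 1.0]]}
{'time': 0.1, 'joints': array([-1.25099660e+00,  5.33183170e-02,  1.61415015e+00,  6.89908149e-06,
        1.47600064e+00, -1.19057468e-01]), 'joint_vel': array([ 4.27712098e-05,  7.92343844e-05, -2.41527194e-03,  4.75982797e-04,
       -1.95875020e-03, -2.98098753e-04]), 'joint_torque': array([-1.66078986e-03, -3.94902813e+01, -3.71365535e+01, -2.29030702e-04,
        3.89813547e-03, -1.18711986e-05]), 'tool_pos': array([ 0.26535784, -0.56525179,  0.23017283]), 'tool_rot': array([-3.13973030e+00, -2.29696943e-04,  4.38856321e-01]), 'force': array([ 0.01756822, -0.04343287,  0.84728113]), 'wrist_torque': array([-0.01213037,  0.02907661,  0.00320147]), 'finger_force': 0.0, 'opening': 1.0025126340798136}
0.0187
```

View pics/scene0.png

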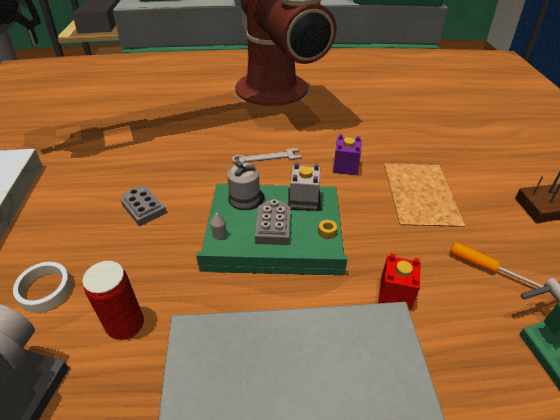

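View pics/top0.png

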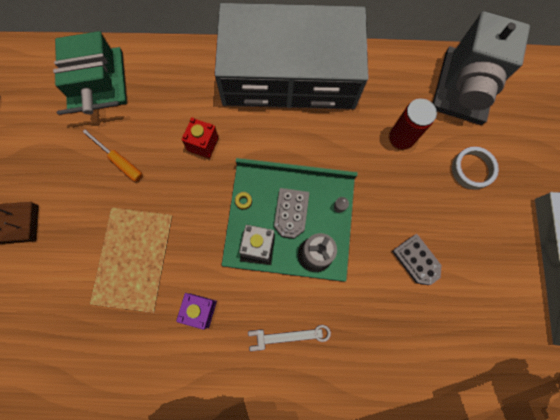

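The steel tool post is at top (257,242). The purple block (196,310) and the red one (200,138) are look-alikes. The chuck is at (319,250), the tray at (291,212), the dock at (418,260) and the mat at (131,260). Next I'll measure.

```bash
cat > h.py <<'E'
from bench import telemetry,cams,job,spotter,arm
import cv2,numpy as np
def K(n):
    i=cams.camera_info(n); return i,np.array([[i["fx"],0,i["cx"]],[0,i["fy"],i["cy"]],[0,0,1.]]),np.array([i["k1"],0,0,0.])
def rays(n,uv):
    i,k,d=K(n); p=cv2.undistortPoints(np.float64(uv).reshape(-1,1,2),k,d).reshape(-1,2)
    T=np.array(i["world_to_cam"]); R=T[:3,:3]; return -R.T@T[:3,3], np.c_[p,np.ones(len(p))]@R
def cloud(n,depth):
    v,u=np.mgrid[0:420,0:560]; c,r=rays(n,np.c_[u.ravel(),v.ravel()])
    w=c+r*depth.reshape(-1,1); w[depth.ravel()==0]=np.nan; return w.reshape(420,560,3)
def at_z(n,uv,z):
    c,r=rays(n,uv); return c+r*((z-c[2])/r[:,2])[:,None]
def proj(n,P):
    i,k,d=K(n); T=np.array(i["world_to_cam"]); return cv2.projectPoints(np.float64(P).reshape(-1,1,3),cv2.Rodrigues(T[:3,:3])[0],T[:3,3],k,d)[0].reshape(-1,2)
def ortho(n,pic,z,x0,x1,y0,y1,s=0.0005):
    # image rows: x decreasing, cols: y decreasing
    xs=np.arange(x1,x0,-s); ys=np.arange(y1,y0,-s); X,Y=np.meshgrid(xs,ys,indexing="ij")
    uv=proj(n,np.c_[X.ravel(),Y.ravel(),np.full(X.size,z)]).reshape(*X.shape,2).astype(np.float32)
    return cv2.remap(pic,uv[...,0],uv[...,1],cv2.INTER_CUBIC)
def rect(pts):
    (cx,cy),(w,h),a=cv2.minAreaRect(np.float32(pts*1000)); return np.round([cx,cy,w,h,a],1)
E
python3 - <<'E'
from h import *
for n in ("top","scene"):
    p,d=cams.camera(n); W=cloud(n,d); np.save(f"pics/{n}1.npy",d); cv2.imwrite(f"pics/{n}1.png",p)
    for t in "chuck tool_post tray dock side_mat dead_centre brass_collar".split():
        for s in spotter.silhouettes(t,n)[:3]:
            P=W[s["region"]]; P=P[~np.isnan(P[:,0])]
            if len(P)<10: continue
            zt=np.percentile(P[:,2],95); Q=P[P[:,2]>zt-0.02] if t!='side_mat' else P
            print(n,t,round(s["confidence"],2),np.round(s["box"]),"z95",round(zt,4),"rect mm",rect(Q[:,:2]),len(P))
    print(n,"cut",[(round(s["confidence"],2),np.round(s["position"],1),at_z(n,s["position"],.028)[0].round(4)) for s in spotter.spot_point("tray_cut_end",n)[:2]])
E
```

```text
top chuck 0.79 [321. 253.  33.  36.] z95 0.0983 rect mm [516.8 -80.3  55.4  58.7   0.7] 887
top tool_post 0.88 [197. 311.  39.  34.] z95 0.0724 rect mm [400.6 147.1  54.4  54.5  76.9] 1030
top tool_post 0.73 [258. 243.  34.  37.] z95 0.0937 rect mm [528.4  36.6  54.4  52.2  79.9] 900
top tool_post 0.61 [201. 138.  38.  42.] z95 0.0719 rect mm [750.9 164.6  54.5  54.6  71.6] 1087
top tray 0.8 [289. 215.  32.  46.] z95 0.0509 rect mm [594.3 -28.5  59.7  95.8  83.5] 1308
top dock 0.7 [417. 261.  46.  49.] z95 0.0219 rect mm [ 507.6 -288.3   97.9   60.9   36.5] 1432
top side_mat 0.59 [132. 260.  83. 107.] z95 0.005 rect mm [498.2 295.3 133.6 203.   84.2] 6175
top dead_centre 0.63 [339. 206.  13.  16.] z95 0.069 rect mm [ 609.  -127.    23.6   18.5   88.2] 153
top brass_collar 0.69 [244. 201.  18.  18.] z95 0.0369 rect mm [617.8  68.5  31.4  32.6  42.1] 185
top cut [(0.73, array([288.2, 239.8]), array([ 0.5413, -0.0237,  0.028 ]))]
scene chuck 0.85 [243. 185.  32.  53.] z95 0.0977 rect mm [520.2 -81.5  58.6  53.   67.8] 1334
scene tool_post 0.96 [400. 279.  41.  56.] z95 0.071 rect mm [78
[... 196 characters left out ...]
27.3  37.2  53.5  58.6  79.6] 1211
scene tray 0.81 [272. 221.  32.  42.] z95 0.0512 rect mm [595.2 -28.   59.4  97.8  84.9] 1367
scene dock 0.95 [144. 206.  47.  41.] z95 0.0221 rect mm [ 507.2 -287.8   99.3   61.5   35.3] 1139
scene dock 0.47 [307. 204.  27.  17.] z95 0.0218 rect mm [549.5  45.7  32.7  67.2  26.3] 101
scene side_mat 0.63 [426. 196.  85.  59.] z95 0.004 rect mm [497.2 294.1 133.  204.9  84.5] 3637
scene dead_centre 0.85 [218. 224.  17.  28.] z95 0.068 rect mm [ 616.6 -127.2   25.    19.4   83. ] 329
scene brass_collar 0.83 [328. 230.  19.  21.] z95 0.0365 rect mm [618.2  69.   33.   35.   84.9] 308
scene cut [(0.82, array([272.4, 206.2]), array([ 0.5532, -0.0263,  0.028 ]))]
```

Run:
```python
from h import *
p=cv2.imread("pics/top0.png"); c=p[155:320,180:450]; cv2.imwrite("pics/crop1.png",cv2.resize(c,None,fx=2.96,fy=2.96,interpolation=cv2.INTER_CUBIC))
```

```text
(no output)
```

View pics/crop1.png

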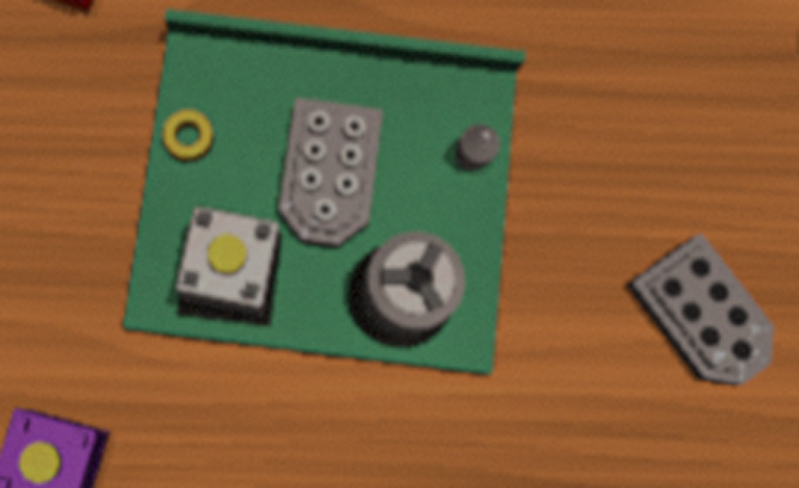

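The top crop shows the steel post with a brass boss at crop (228,253) and the chuck at (415,280). The tray's cut end faces the robot (lower end, ~(318,240)). The dock's cut end is at lower right (~(750,375)). The grey/white post standing on the board is the one meant; the purple and red blocks are not. Now refined fits.

```bash
cat >> h.py <<'E'
def band(n,d,c,r,z0,z1):
    W=cloud(n,d).reshape(-1,3); W=W[~np.isnan(W[:,0])]
    return W[(np.hypot(W[:,0]-c[0],W[:,1]-c[1])<r)&(W[:,2]>z0)&(W[:,2]<z1)]
E
python3 - <<'E'
from h import *
for n in ("top","scene"):
    d=np.load(f"pics/{n}1.npy")
    P=band(n,d,(.52,-.081),.05,.084,.094); print(n,"chuck top",len(P),np.array(cv2.minEnclosingCircle(np.float32(P[:,:2]*1000))[0]).round(1),rect(P[:,:2]),np.median(P[:,2]).round(4))
    for nm,c,r,z0,z1 in [("post",(.528,.037),.05,.076,.088),("tray",(.595,-.028),.06,.033,.0405),("trayall",(.595,-.028),.06,.033,.06),("dock sh",(.507,-.288),.065,.012,.019),("dock deck",(.507,-.288),.065,.019,.03),("board",(.57,-.02),.2,.014,.0215),("mat",(.498,.295),.14,.0015,.006)]:
        P=band(n,d,c,r,z0,z1); print(n,nm,len(P),rect(P[:,:2]),np.median(P[:,2]).round(4))
E
```

```text
top chuck top 600 [517.8 -81. ] [517.6 -80.7  56.4  55.3  46.1] 0.0895
top post 617 [528.8  36.5  54.4  52.9  79.9] 0.0824
top tray 497 [594.6 -28.4  59.8  95.2  83.2] 0.0379
top trayall 1305 [594.6 -28.4  59.8  95.2  83.2] 0.0416
top dock sh 661 [ 507.9 -288.7   97.8   62.2   36.4] 0.0162
top dock deck 725 [ 508.1 -287.6   83.6   48.    35.4] 0.0205
top board 8675 [582.1 -26.1 250.3 211.9  84.5] 0.0173
top mat 5798 [497.5 295.  274.6 274.5  58. ] 0.0029
scene chuck top 360 [517.2 -80.6] [519.3 -81.1  58.6  50.8  67.8] 0.0898
scene post 419 [527.3  37.   53.7  58.7  79.8] 0.0825
scene tray 429 [592.7 -27.   62.6 101.8  81.1] 0.0376
scene trayall 1235 [592.8 -26.2  64.3 101.8  81.1] 0.0425
scene dock sh 352 [ 507.  -287.8   98.9   61.1   34.7] 0.0158
scene dock deck 579 [ 507.6 -287.8   82.8   49.5   37.2] 0.0209
scene board 6174 [584.6 -26.2 250.6 222.3  84.7] 0.0176
scene mat 2806 [494.1 294.4 247.1 261.7  28.7] 0.0026
```

```bash
cat >> h.py <<'E'
def go(x,y,z,yaw):
    s=telemetry.get_state(); p=s["tool_pos"]; w=s["tool_rot"][2]; dx,dy=x-p[0],y-p[1]
    t=-((yaw-w+np.pi)%(2*np.pi)-np.pi); c,sn=np.cos(w),np.sin(w)
    print("t",round(s["time"],2),"pos",p.round(4),"yaw",round(w,4),"row",np.round([c*dx+sn*dy,sn*dx-c*dy,p[2]-z,t],4).tolist(),"rows>",round(max(np.linalg.norm([dx,dy,z-p[2]])/.0625,abs(t)/.188),1))
E
python3 -c "
from h import *
go(.5175,-.0808,.15,-.10)"
```

```text
t 1.0 pos [ 0.2655 -0.5658  0.2313] yaw 0.4388 row [0.4341, -0.332, 0.0813, 0.5388] rows> 8.8
```

```bash
python3 -m creep '[[0.434,-0.332,0.081,0.539],[0.434,-0.332,0.081,0.539],[0.434,-0.332,0.081,0.539],[0.434,-0.332,0.081,0.539],[0.434,-0.332,0.081,0.539],[0.434,-0.332,0.081,0.539],[0.434,-0.332,0.081,0.539],[0.434,-0.332,0.081,0.539],[0.434,-0.332,0.081,0.539],[0.434,-0.332,0.081,0.539],[0.434,-0.332,0.081,0.539],[0.434,-0.332,0.081,0.539]]' 1.0; python3 -c "
from h import *
go(.5175,-.0808,.047,-.10)"
```

```text
time: 2.5
tool_pos: [0.5172, -0.082, 0.1507]
tool_rot: [3.141, -0.001, -0.102]
force: [-0.2, 1.0, 0.8]
opening: 1.0
finger_force: 0.0
t 2.5 pos [ 0.5172 -0.082   0.1507] yaw -0.1019 row [0.0002, -0.0012, 0.1037, -0.0019] rows> 1.7
```

```bash
python3 -m creep '[[0,-0.001,0.06,0],[0,-0.001,0.109,0],[0,-0.001,0.109,0],[0,-0.001,0.109,0]]' 1.0; python3 -m creep '[[0,0,0,0],[0,0,0,0],[0,0,0,0],[0,0,0,0],[0,0,0,0],[0,0,0,0],[0,0,0,0],[0,0,0,0]]' 0.0 60;  python3 -c "
from h import *
go(.5175,-.0808,.042,-.10)"
```

```text
time: 3.0
tool_pos: [0.5187, -0.081, 0.0434]
tool_rot: [3.141, -0.003, -0.102]
force: [0.7, 0.5, 0.4]
opening: 1.0
finger_force: 0.0
time: 4.0
tool_pos: [0.5197, -0.0809, 0.0445]
tool_rot: [3.14, -0.005, -0.1]
force: [-0.6, -1.9, 5.5]
opening: 0.687
finger_force: 64.9
t 4.0 pos [ 0.5197 -0.0809  0.0445] yaw -0.1 row [-0.0022, 0.0001, 0.0025, -0.0] rows> 0.1
```

```bash
python3 -m creep '[[0,0,-0.03,0],[0,0,-0.08,0],[0,0,-0.125,0],[0,0,-0.125,0]]'; python3 -c "
from h import *
go(.545,.29,.165,-.10)"
```

```text
time: 4.5
tool_pos: [0.5201, -0.0805, 0.1711]
tool_rot: [3.14, -0.009, -0.1]
force: [0.6, -0.0, -6.3]
opening: 0.683
finger_force: 67.3
t 4.5 pos [ 0.5201 -0.0805  0.1711] yaw -0.1 row [-0.0122, -0.3712, 0.0061, 0.0] rows> 5.9
```

```bash
python3 -m creep '[[-0.001,-0.03,0,0],[-0.003,-0.08,0,0],[-0.004,-0.13,0,0],[-0.006,-0.18,0,0],[-0.008,-0.23,0,0],[-0.009,-0.28,0,0],[-0.011,-0.33,0,0],[-0.012,-0.36,0.02,0],[-0.012,-0.371,0.06,0],[-0.012,-0.371,0.10,0],[-0.012,-0.371,0.125,0],[-0.012,-0.371,0.125,0]]'; python3 -c "
from h import *
go(.545,.29,.0275,-.10)"
```

```text
time: 6.0
tool_pos: [0.538, 0.2888, 0.0352]
tool_rot: [3.136, 0.01, -0.1]
force: [-0.1, -0.7, -4.9]
opening: 0.687
finger_force: 67.4
t 6.0 pos [0.538  0.2888 0.0352] yaw -0.1 row [0.0068, -0.0019, 0.0077, -0.0] rows> 0.2
```

```bash
python3 -m creep '[[0,0,0,0],[0,0,0.005,0],[0,0,0.007,0],[0,0,0.007,0]]'; python3 -c "
from h import *
go(.545,.29,.0275,-.10)"
```

```text
time: 6.5
tool_pos: [0.5428, 0.2905, 0.0346]
tool_rot: [-3.141, -0.0, -0.1]
force: [0.5, 1.2, -6.1]
opening: 0.686
finger_force: 67.5
t 6.5 pos [0.5428 0.2905 0.0346] yaw -0.1002 row [0.0023, 0.0003, 0.0071, -0.0002] rows> 0.1
```

```bash
python3 -m creep '[[0,0,0.003,0],[0,0,0.006,0],[0,0,0.008,0],[0,0,0.008,0],[0,0,0.008,0]]'; python3 -c "
from h import *
go(.545,.29,.0275,-.10)"
```

```text
time: 7.12
tool_pos: [0.5427, 0.2906, 0.0267]
tool_rot: [-3.142, -0.0, -0.1]
force: [-2.0, -1.0, -0.8]
opening: 0.684
finger_force: 67.8
t 7.12 pos [0.5427 0.2906 0.0267] yaw -0.1002 row [0.0023, 0.0003, -0.0008, -0.0002] rows> 0.0
```

```bash
python3 -m creep '[[0,0,0,0],[0,0,0,0],[0,0,0,0],[0,0,0,0],[0,0,-0.04,0],[0,0,-0.10,0],[0,0,-0.14,0],[0,0,-0.14,0]]' 1.0; python3 -c "
from h import *
p,d=cams.camera('top'); 
P=band('top',d,(.545,.29),.05,.066,.076); print(np.array(cv2.minEnclosingCircle(np.float32(P[:,:2]*1000))[0]).round(1),rect(P[:,:2]),P[:,2].mean())
P=band('top',d,(.528,.037),.05,.076,.088);print(rect(P[:,:2]))
go(.5285,.0367,.15,-.176)"
```

```text
time: 8.12
tool_pos: [0.5454, 0.2916, 0.172]
tool_rot: [-3.137, -0.009, -0.1]
force: [0.1, -0.4, -0.6]
opening: 0.998
finger_force: 0.0
[540.5 290.2] [538.6 289.1  51.6  56.2  13.8] 0.07128453509432027
[528.8  36.5  54.3  53.2  79.9]
t 8.18 pos [0.5438 0.291  0.1688] yaw -0.1002 row [0.0102, 0.2545, 0.0188, 0.0758] rows> 4.1
```

```bash
python3 -m creep '[[0.010,0.2545,0.019,0.076],[0.010,0.2545,0.019,0.076],[0.010,0.2545,0.019,0.076],[0.010,0.2545,0.019,0.076],[0.010,0.2545,0.019,0.076],[0.010,0.2545,0.019,0.076],[0.010,0.2545,0.019,0.076],[0.010,0.2545,0.019,0.076]]'; python3 -c "
from h import *
go(.5285,.0367,.042,-.176)"
```

```text
time: 9.18
tool_pos: [0.5271, 0.0376, 0.1472]
tool_rot: [-3.141, 0.0, -0.174]
force: [-0.1, -0.1, 0.3]
opening: 1.002
finger_force: 0.0
t 9.18 pos [0.5271 0.0376 0.1472] yaw -0.174 row [0.0015, 0.0006, 0.1052, 0.002] rows> 1.7
```

```bash
python3 -m creep '[[0.001,0,0.06,0.002],[0.001,0,0.10,0.002],[0.001,0,0.105,0.002],[0.001,0,0.105,0.002]]' 1.0; python3 -m creep '[[0,0,0,0],[0,0,0,0],[0,0,0,0],[0,0,0,0],[0,0,0,0],[0,0,0,0],[0,0,0,0],[0,0,0,0]]' 0.0 60; python3 -m creep '[[0,0,-0.03,0],[0,0,-0.08,0],[0,0,-0.125,0],[0,0,-0.125,0],[0,0,-0.125,0]]'; python3 -c "
from h import *
go(.450,.300,.165,-.10)"
```

```text
time: 9.68
tool_pos: [0.5289, 0.0366, 0.0433]
tool_rot: [-3.141, -0.001, -0.177]
force: [-0.5, -0.3, 0.8]
opening: 1.003
finger_force: 0.0
time: 10.68
tool_pos: [0.53, 0.0362, 0.0447]
tool_rot: [-3.141, -0.004, -0.178]
force: [0.3, 1.1, 6.4]
opening: 0.618
finger_force: 65.5
time: 11.3
tool_pos: [0.5263, 0.0361, 0.1644]
tool_rot: [3.141, 0.005, -0.178]
force: [-0.5, 0.0, -6.5]
opening: 0.62
finger_force: 66.1
t 11.3 pos [0.5263 0.0361 0.1644] yaw -0.1783 row [-0.1219, -0.2462, -0.0006, -0.0783] rows> 4.4
```

```bash
python3 -m creep '[[-0.013,-0.027,0,-0.01],[-0.036,-0.072,0,-0.03],[-0.060,-0.12,0,-0.05],[-0.084,-0.17,0,-0.07],[-0.107,-0.217,0,-0.078],[-0.119,-0.24,0.02,-0.078],[-0.122,-0.246,0.06,-0.078],[-0.122,-0.246,0.10,-0.078],[-0.122,-0.246,0.12,-0.078],[-0.122,-0.246,0.126,-0.078],[-0.122,-0.246,0.126,-0.078],[-0.122,-0.246,0.126,-0.078]]'; python3 -c "
from h import *
go(.450,.300,.0267,-.10)"
```

```text
time: 12.8
tool_pos: [0.4532, 0.3004, 0.0432]
tool_rot: [-3.14, -0.003, -0.1]
force: [1.1, 0.0, -5.7]
opening: 0.625
finger_force: 66.0
t 12.8 pos [0.4532 0.3004 0.0432] yaw -0.1004 row [-0.0031, 0.0007, 0.0165, -0.0004] rows> 0.3
```

```bash
python3 -m creep '[[0,0,0.006,0],[0,0,0.011,0],[0,0,0.014,0],[0,0,0.0155,0],[0,0,0.0155,0],[0,0,0.0155,0]]'; python3 -c "
from h import *
go(.450,.300,.0267,-.10)"
```

```text
time: 13.55
tool_pos: [0.4518, 0.3, 0.0268]
tool_rot: [3.142, -0.0, -0.1]
force: [-4.9, -1.9, 3.4]
opening: 0.624
finger_force: 67.1
t 13.55 pos [0.4518 0.3    0.0268] yaw -0.1 row [-0.0018, 0.0001, 0.0001, -0.0] rows> 0.0
```

```bash
python3 -m creep '[[0,0,0,0],[0,0,0,0],[0,0,0,0],[0,0,0,0],[0,0,-0.04,0],[0,0,-0.10,0],[0,0,-0.14,0],[0,0,-0.14,0]]' 1.0
python3 - <<'E'
from h import *
p,d=cams.camera('top'); cv2.imwrite("pics/top2.png",p); np.save("pics/top2.npy",d)
o=ortho("top",p,.021,.45,.70,-.16,.12); cv2.imwrite("pics/ortho2.png",o); print(o.shape)
for t in ("round_pad","square_pad"):
    for s in spotter.silhouettes(t,"top")[:2]:
        v,u=np.nonzero(s["region"]); P=at_z("top",np.c_[u,v],.021)[:,:2]; print(t,round(s["confidence"],2),np.round(s["box"]),rect(P),(P.mean(0)*1000).round(1),len(P))
for nm,c,z0,z1 in [("tray",(.595,-.028),.033,.06),("post",(.45,.3),.059,.069)]:
    P=band("top",d,c,.06,z0,z1); print(nm,rect(P[:,:2]))
p,d=cams.camera('scene'); 
P=band("scene",d,(.595,-.028),.06,.034,.06); print("scene tray",rect(P[:,:2]))
for t in ("round_pad","square_pad"):
    for s in spotter.silhouettes(t,"scene")[:2]:
        v,u=np.nonzero(s["region"]); P=at_z("scene",np.c_[u,v],.021)[:,:2]; print(t,round(s["confidence"],2),np.round(s["box"]),rect(P),(P.mean(0)*1000).round(1),len(P))
E
```

```text
time: 14.55
tool_pos: [0.4543, 0.3011, 0.1708]
tool_rot: [-3.137, -0.008, -0.1]
force: [0.2, -0.1, -0.5]
opening: 1.0
finger_force: 0.0
(500, 560, 3)
round_pad 0.6 [316. 253.  43.  30.] [516.7 -77.6  65.9  67.8   1.5] [515.6 -77. ] 957
tray [595.  -28.5  60.1  95.6  83.5]
post [451.  299.2  55.2  54.5  84.1]
scene tray [594.  -27.9  60.   98.6  83.4]
round_pad 0.67 [306. 201.  29.  26.] [528.3  37.6  63.8  69.1  86.1] [527.3  38. ] 716
round_pad 0.57 [247. 199.  37.  30.] [516.2 -78.7  72.1  71.3  51.4] [516.9 -78.1] 709
square_pad 0.9 [304. 199.  31.  23.] [527.   37.8  63.6  66.4  86.1] [527.9  38.6] 675
square_pad 0.61 [422. 166.  37.  43.] [421.3 315.6  72.  171.2  62.8] [419.6 312. ] 943
```

View pics/ortho2.png

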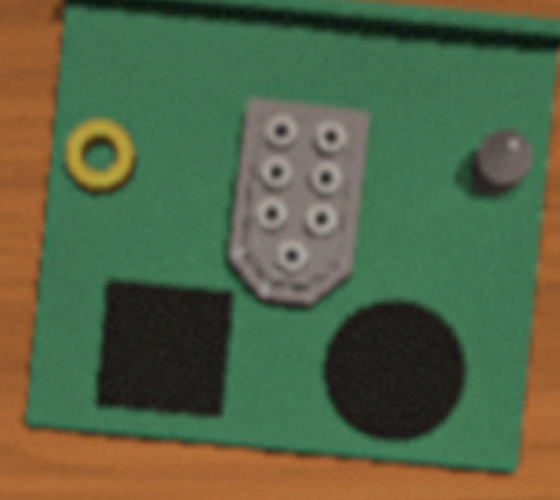

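The rectified view shows the square pad at (165,349), the round pad at (395,369) and the tray's cut end down, towards the robot. Now I'll fit the pads by darkness.

Run:
```python
from h import *
a=cams.camera("scene")[0]; cv2.imwrite("pics/scene2.png",a)
for n,p in (("top",cv2.imread("pics/top2.png")),("scene",a)):
    o=ortho(n,p,.021,.45,.70,-.16,.12); m=(o.max(2)<60).astype(np.uint8)
    m[:270]=0
    for c in sorted(cv2.findContours(m,cv2.RETR_EXTERNAL,cv2.CHAIN_APPROX_NONE)[0],key=cv2.contourArea)[-2:]:
        (u,v),(w,h),ang=cv2.minAreaRect(c); M=cv2.moments(c); 
        print(n,"rect xy",round(700-v/2,1),round(120-u/2,1),"wh",w/2,h/2,"ang",round(ang,2),"cen",round(700-M['m01']/M['m00']/2,1),round(120-M['m10']/M['m00']/2,1))
go(.5945,-.0283,.15,np.radians(-6.5))
```

```text
top rect xy 515.0 -77.0 wh 68.0 69.0 ang 90.0 cen 514.8 -77.0
top rect xy 525.9 38.1 wh 63.103477478027344 62.42998504638672 ang 5.38 cen 525.9 38.1
scene rect xy 516.8 -76.8 wh 70.5 69.5 ang 90.0 cen 516.6 -77.0
scene rect xy 527.7 38.0 wh 63.37289810180664 66.10311126708984 ang 5.1 cen 527.5 38.3
t 14.9 pos [0.4507 0.2994 0.1639] yaw -0.1002 row [0.1758, 0.3117, 0.0139, 0.0132] rows> 5.7
```

```bash
python3 -m creep '[[0.176,0.312,0.014,0.013],[0.176,0.312,0.014,0.013],[0.176,0.312,0.014,0.013],[0.176,0.312,0.014,0.013],[0.176,0.312,0.014,0.013],[0.176,0.312,0.014,0.013],[0.176,0.312,0.014,0.013],[0.176,0.312,0.014,0.013],[0.176,0.312,0.014,0.013]]'; python3 -c "
from h import *
go(.5945,-.0283,.05,-.1134)"
```

```text
time: 16.02
tool_pos: [0.595, -0.027, 0.1514]
tool_rot: [-3.141, 0.001, -0.112]
force: [-0.1, -0.7, -0.0]
opening: 1.001
finger_force: 0.0
t 16.02 pos [ 0.595  -0.027   0.1514] yaw -0.1117 row [-0.0004, 0.0014, 0.1014, 0.0017] rows> 1.6
```

```bash
python3 -m creep '[[0,0.001,0.06,0.002],[0,0.001,0.10,0.002],[0,0.001,0.10,0.002],[0,0.001,0.115,0.002],[0,0.001,0.127,0.002],[0,0.001,0.132,0.002],[0,0.001,0.132,0.002],[0,0.001,0.132,0.002]]' 1.0; python3 -c "
from h import *
go(.5945,-.0283,.019,-.1134)"
```

```text
time: 17.02
tool_pos: [0.5959, -0.0293, 0.0204]
tool_rot: [3.142, -0.001, -0.115]
force: [-1.0, -0.1, -0.3]
opening: 1.001
finger_force: 0.0
t 17.02 pos [ 0.5959 -0.0293  0.0204] yaw -0.1153 row [-0.0015, -0.0009, 0.0014, -0.0019] rows> 0.0
```

```bash
python3 -m creep '[[-0.001,-0.001,0.001,-0.002],[-0.001,-0.001,0.001,-0.002],[-0.001,-0.001,0.001,-0.002],[-0.001,-0.001,0.001,-0.002],[-0.001,-0.001,0.001,-0.002],[-0.001,-0.001,0.001,-0.002],[-0.001,-0.001,0.001,-0.002],[-0.001,-0.001,0.001,-0.002]]' 0.0 50; python3 -c "
from h import *
go(.5945,-.0283,.019,-.1134)
go(.5945,-.0283,.1,-.1134)"
```

```text
time: 18.02
tool_pos: [0.595, -0.0281, 0.0194]
tool_rot: [-3.142, -0.001, -0.113]
force: [-0.3, 1.6, 5.1]
opening: 0.692
finger_force: 55.9
t 18.02 pos [ 0.595  -0.0281  0.0194] yaw -0.1132 row [-0.0005, 0.0003, 0.0004, 0.0002] rows> 0.0
t 18.02 pos [ 0.595  -0.0281  0.0194] yaw -0.1132 row [-0.0005, 0.0003, -0.0806, 0.0002] rows> 1.3
```

```bash
python3 -m creep '[[0,0,-0.015,0],[0,0,-0.05,0],[0,0,-0.09,0],[0,0,-0.10,0],[0,0,-0.10,0]]'
python3 - <<'E'
from h import *
for n in ("top","scene"):
    for k in range(3):
        p,d=cams.camera(n)
        for z0,z1 in ((.011,.03),(.0185,.03)):
            P=band(n,d,(.5078,-.288),.065,z0,z1); print(n,z0,rect(P[:,:2]))
    o=ortho(n,p,.0165,.43,.585,-.37,-.21); cv2.imwrite(f"pics/dock_{n}.png",cv2.resize(o,None,fx=1.2,fy=1.2))
    s=spotter.silhouettes("dock",n)[0]; v,u=np.nonzero(s["region"]); print("sil",rect(at_z(n,np.c_[u,v],.014)[:,:2]))
go(.5078,-.288,.12,.627)
E
python3 -c "
import cv2,numpy as np
cv2.imwrite('pics/dock.png',np.hstack([cv2.imread('pics/dock_top.png'),cv2.imread('pics/dock_scene.png')]))"
```

```text
time: 18.65
tool_pos: [0.5944, -0.0281, 0.1186]
tool_rot: [3.141, -0.0, -0.113]
force: [0.0, 0.4, -2.1]
opening: 0.691
finger_force: 55.2
top 0.011 [ 507.9 -288.6   97.2   62.1   36.1]
top 0.0185 [ 509.9 -289.    85.5   54.    32.9]
top 0.011 [ 507.8 -288.3   97.2   61.7   35.7]
top 0.0185 [ 508.  -288.2   84.3   48.6   35.6]
top 0.011 [ 508.1 -288.4   97.8   62.4   37. ]
top 0.0185 [ 506.6 -285.8   84.3   52.8   36.4]
sil [ 506.8 -286.1   98.4   65.3   35. ]
scene 0.011 [ 506.7 -288.2   98.8   60.5   34.8]
scene 0.0185 [ 509.5 -285.6   88.6   49.1   34.1]
scene 0.011 [ 507.2 -288.    99.3   61.2   33.8]
scene 0.0185 [ 507.2 -287.7   83.7   49.7   36.7]
scene 0.011 [ 507.4 -287.6   98.8   61.5   34.2]
scene 0.0185 [ 509.5 -289.2   84.    54.3   37.3]
sil [ 513.1 -285.2  115.6   65.    33.8]
t 19.05 pos [ 0.594  -0.028   0.1177] yaw -0.1132 row [-0.0563, 0.2681, -0.0023, -0.7402] rows> 4.4
```

View pics/dock.png

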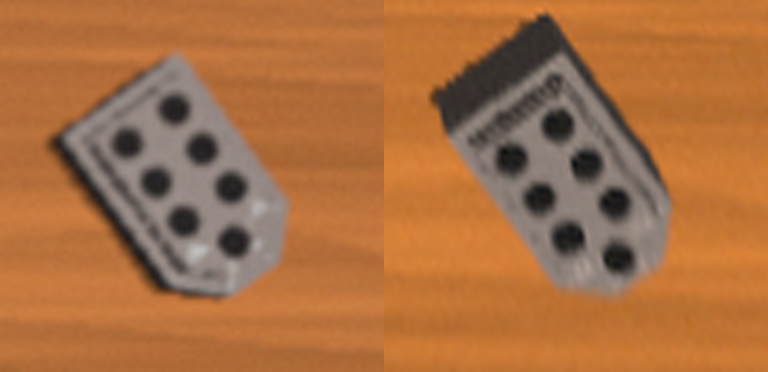

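The view confirms the dock's cut end at lower right in the rectified view, i.e. towards (−x,−y), with the axis at about 35.7°+180°. Carrying the tray there now.

```bash
python3 -m creep '[[-0.006,0.027,0,-0.07],[-0.017,0.08,0,-0.2],[-0.028,0.13,0,-0.36],[-0.038,0.18,0,-0.5],[-0.048,0.228,0,-0.64],[-0.054,0.258,0.0,-0.71],[-0.0563,0.268,0.02,-0.7365],[-0.0563,0.268,0.05,-0.7365],[-0.0563,0.268,0.075,-0.7365],[-0.0563,0.268,0.075,-0.7365],[-0.0563,0.268,0.075,-0.7365]]'
python3 - <<'E'
from h import *
go(.508,-.288,.0174,.6233)
for n in ("top","scene"):
    p,d=cams.camera(n); cv2.imwrite(f"pics/{n}3.png",p)
    P=band(n,d,(.508,-.288),.062,.055,.08); 
    if len(P)>20: print(n,len(P),rect(P[:,:2]))
o=np.hstack([cv2.resize(cv2.imread(f"pics/{n}3.png")[a:a+110,b:b+130],None,fx=3,fy=3,interpolation=cv2.INTER_CUBIC) for n,a,b in (("top",200,360),("scene",140,80))]); cv2.imwrite("pics/over.png",o)
E
```

```text
time: 20.42
tool_pos: [0.5089, -0.2884, 0.0448]
tool_rot: [3.14, -0.0, 0.623]
force: [-0.1, -0.9, -1.5]
opening: 0.686
finger_force: 55.0
t 20.43 pos [ 0.5089 -0.2884  0.0448] yaw 0.6234 row [-0.0005, -0.0009, 0.0274, 0.0001] rows> 0.4
top 679 [ 516.1 -279.7   77.    67.5   35.4]
scene 1175 [ 509.5 -287.9   97.3   87.3   33.9]
```

View pics/over.png

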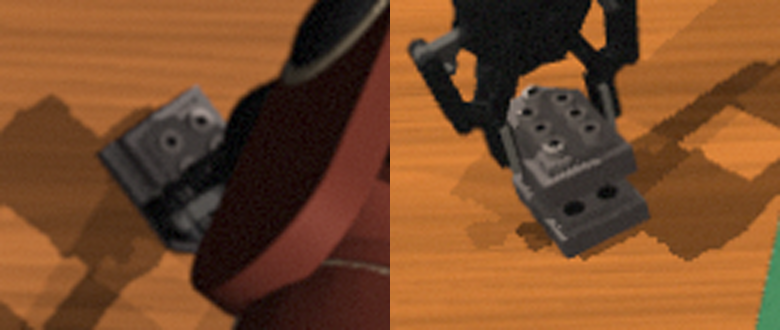

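The tray is above the dock the same way round: its single collet is at the far (cut) end in the scene crop at (532,92), and its pair end is over the dock's pair end. Descending.

```bash
python3 -m creep '[[-0.0005,-0.001,0.008,0],[-0.0005,-0.001,0.014,0],[-0.0005,-0.001,0.019,0],[-0.0005,-0.001,0.022,0],[-0.0005,-0.001,0.024,0],[-0.0005,-0.001,0.024,0],[-0.0005,-0.001,0.024,0]]'; python3 -c "
from h import *
go(.508,-.288,.0174,.6233)"
```

```text
time: 21.4
tool_pos: [0.5075, -0.2876, 0.02]
tool_rot: [3.141, -0.0, 0.623]
force: [0.3, -0.0, -2.6]
opening: 0.683
finger_force: 55.1
t 21.4 pos [ 0.5075 -0.2876  0.02  ] yaw 0.6233 row [0.0002, 0.0006, 0.0026, 0.0] rows> 0.0
```

```bash
python3 -m creep '[[0,0,0.001,0],[0,0,0.002,0],[0,0,0.003,0],[0,0,0.003,0]]'; python3 -c "
from h import *
go(.508,-.288,.0174,.6233)"
```

```text
time: 21.9
tool_pos: [0.5075, -0.2875, 0.0174]
tool_rot: [-3.141, 0.0, 0.623]
force: [-3.4, 1.6, 2.5]
opening: 0.685
finger_force: 55.7
t 21.9 pos [ 0.5075 -0.2875  0.0174] yaw 0.6234 row [0.0002, 0.0007, -0.0, 0.0001] rows> 0.0
```

Home contact. Release, rise, check.

```bash
python3 -m creep '[[0,0,0,0],[0,0,0,0],[0,0,0,0],[0,0,0,0],[0,0,-0.04,0],[0,0,-0.10,0],[0,0,-0.15,0],[0,0,-0.15,0]]' 1.0
python3 - <<'E'
from h import *
p,d=cams.camera("scene"); P=band("scene",d,(.508,-.288),.062,.03,.06); print(rect(P[:,:2]),np.histogram(P[:,2],bins=np.arange(.03,.056,.002)))
go(.5427,.2906,.165,-.1)
E
```

```text
time: 22.9
tool_pos: [0.5102, -0.2896, 0.1733]
tool_rot: [3.131, -0.003, 0.623]
force: [0.0, 0.1, 1.4]
opening: 1.001
finger_force: 0.0
[ 508.3 -285.9   95.5   60.5   34.6] (array([ 34,  41, 159, 118, 116, 189,  56,  46,  71, 132,  20,   0]), array([0.03 , 0.032, 0.034, 0.036, 0.038, 0.04 , 0.042, 0.044, 0.046,
       0.048, 0.05 , 0.052, 0.054]))
t 22.95 pos [ 0.5087 -0.2885  0.1698] yaw 0.6233 row [0.3657, -0.4503, 0.0048, 0.7233] rows> 9.3
```

```bash
python3 -m creep '[[0.364,-0.450,0.01,0.723],[0.364,-0.450,0.01,0.723],[0.364,-0.450,0.01,0.723],[0.364,-0.450,0.01,0.723],[0.364,-0.450,0.01,0.723],[0.364,-0.450,0.01,0.723],[0.364,-0.450,0.01,0.723],[0.364,-0.450,0.01,0.723],[0.364,-0.450,0.01,0.723],[0.364,-0.450,0.01,0.723],[0.364,-0.450,0.01,0.723],[0.364,-0.450,0.01,0.723]]'; python3 -c "
from h import *
go(.5412,.2906,.0267,-.1)"
```

```text
time: 24.45
tool_pos: [0.5394, 0.2895, 0.155]
tool_rot: [3.14, 0.003, -0.1]
force: [-0.3, -1.4, -0.5]
opening: 1.002
finger_force: 0.0
t 24.45 pos [0.5394 0.2895 0.155 ] yaw -0.0998 row [0.0017, -0.0013, 0.1283, 0.0002] rows> 2.1
```

```bash
python3 -m creep '[[0,0,0.0,0],[0,0,0.06,0],[0,0,0.11,0],[0,0,0.125,0],[0,0,0.128,0],[0,0,0.128,0],[0,0,0.128,0]]' 1.0; python3 -c "
from h import *
go(.5412,.2906,.0267,-.1)"
```

```text
time: 25.32
tool_pos: [0.542, 0.291, 0.0314]
tool_rot: [-3.14, -0.004, -0.1]
force: [-0.5, -1.1, -0.7]
opening: 1.0
finger_force: 0.0
t 25.32 pos [0.542  0.291  0.0314] yaw -0.0997 row [-0.0007, 0.0004, 0.0047, 0.0003] rows> 0.1
```

```bash
python3 -m creep '[[-0.0005,0.0005,0.002,0],[-0.0005,0.0005,0.002,0],[-0.0005,0.0005,0.002,0],[-0.0005,0.0005,0.002,0],[-0.0005,0.0005,0.002,0],[-0.0005,0.0005,0.002,0],[-0.0005,0.0005,0.002,0],[-0.0005,0.0005,0.002,0],[-0.0005,0.0005,0.002,0]]' 0.0 60; python3 -c "
from h import *
go(.516,-.077,.1,-.1)"; python3 -m creep '[[0,0,-0.03,0],[0,0,-0.08,0],[0,0,-0.13,0],[0,0,-0.14,0],[0,0,-0.14,0]]';python3 -c "
from h import *
go(.516,-.077,.1,-.0925)"
```

```text
time: 26.45
tool_pos: [0.5404, 0.2905, 0.028]
tool_rot: [-3.14, -0.001, -0.1]
force: [-0.0, 0.5, 5.0]
opening: 0.691
finger_force: 65.8
t 26.45 pos [0.5404 0.2905 0.028 ] yaw -0.0996 row [0.0123, 0.3681, -0.072, 0.0004] rows> 6.0
time: 27.08
tool_pos: [0.5388, 0.2895, 0.1648]
tool_rot: [3.14, 0.002, -0.1]
force: [0.1, 0.5, -6.1]
opening: 0.683
finger_force: 67.1
t 27.07 pos [0.5388 0.2895 0.1648] yaw -0.0998 row [0.0138, 0.3669, 0.0648, -0.0073] rows> 6.0
```

```bash
python3 -m creep '[[0.001,0.03,0,0],[0.003,0.08,0,0],[0.005,0.13,0,0],[0.007,0.18,0,0],[0.009,0.23,0,0],[0.011,0.28,0,0],[0.012,0.325,0,0],[0.013,0.355,0,0],[0.0138,0.367,0.03,0],[0.0138,0.367,0.07,0],[0.0138,0.367,0.1,0],[0.0138,0.367,0.108,0]]'; python3 -m creep '[[0,0,0,0],[0,0,0,0],[0,0,0,0]]'; python3 -c "
from h import *
go(.516,-.077,.046,-.0925)"
```

```text
time: 28.58
tool_pos: [0.512, -0.0753, 0.0525]
tool_rot: [-3.139, 0.012, -0.1]
force: [0.1, -0.1, -5.0]
opening: 0.688
finger_force: 67.4
time: 28.95
tool_pos: [0.518, -0.0769, 0.0604]
tool_rot: [3.141, -0.003, -0.1]
force: [-0.2, -0.7, -6.6]
opening: 0.685
finger_force: 67.5
t 28.95 pos [ 0.518  -0.0769  0.0604] yaw -0.0995 row [-0.002, 0.0003, 0.0144, -0.007] rows> 0.2
```

```bash
python3 -m creep '[[-0.002,0,0.004,0],[-0.002,0,0.008,0],[-0.002,0,0.011,0],[-0.002,0,0.013,0],[-0.002,0,0.0145,0],[-0.002,0,0.0145,0],[-0.002,0,0.0145,0]]'; python3 -c "
from h import *
go(.516,-.077,.046,-.0925)"
```

```text
time: 29.82
tool_pos: [0.5152, -0.0765, 0.0461]
tool_rot: [-3.142, 0.001, -0.099]
force: [-5.8, 1.1, 5.2]
opening: 0.683
finger_force: 68.5
t 29.82 pos [ 0.5152 -0.0765  0.0461] yaw -0.0994 row [0.0009, 0.0004, 0.0001, -0.0069] rows> 0.0
```

```bash
python3 -m creep '[[0,0,0,0],[0,0,0,0],[0,0,0,0],[0,0,0,0],[0,0,-0.04,0],[0,0,-0.10,0],[0,0,-0.13,0],[0,0,-0.13,0]]' 1.0; python3 -c "
from h import *
go(.4515,.2998,.15,-.1)"
```

```text
time: 30.82
tool_pos: [0.517, -0.077, 0.1779]
tool_rot: [3.14, -0.007, -0.1]
force: [0.2, -0.2, -1.4]
opening: 1.003
finger_force: 0.0
t 30.82 pos [ 0.517  -0.077   0.1779] yaw -0.0996 row [-0.1026, -0.3685, 0.0279, 0.0004] rows> 6.1
```

```bash
python3 -m creep '[[-0.102,-0.3685,0.025,0],[-0.102,-0.3685,0.025,0],[-0.102,-0.3685,0.025,0],[-0.102,-0.3685,0.025,0],[-0.102,-0.3685,0.025,0],[-0.102,-0.3685,0.025,0],[-0.102,-0.3685,0.025,0],[-0.102,-0.3685,0.025,0],[-0.102,-0.3685,0.025,0],[-0.102,-0.3685,0.025,0]]'
python3 - <<'E'
from h import *
for n in ("top","scene"):
    p,d=cams.camera(n); cv2.imwrite(f"pics/{n}4.png",p)
    P=band(n,d,(.516,-.077),.05,.084,.094); print(n,np.array(cv2.minEnclosingCircle(np.float32(P[:,:2]*1000))[0]).round(1),rect(P[:,:2]))
    o=ortho(n,p,.021,.46,.58,-.14,-.02); cv2.imwrite(f"pics/o_{n}.png",cv2.resize(o,None,fx=1.6,fy=1.6))
    o2=ortho(n,p,.091,.46,.58,-.14,-.02); cv2.imwrite(f"pics/o2_{n}.png",cv2.resize(o2,None,fx=1.6,fy=1.6))
cv2.imwrite("pics/chk.png",np.hstack([cv2.imread(f"pics/{k}.png")[:,:] for k in("o_top","o2_top")])); 
go(.4515,.2998,.0267,-.1)
E
```

```text
time: 32.08
tool_pos: [0.4506, 0.2991, 0.1492]
tool_rot: [3.141, 0.0, -0.102]
force: [0.0, -0.4, 0.5]
opening: 0.999
finger_force: 0.0
top [515.9 -76.7] [516.1 -76.7  57.6  55.5  18.6]
scene [516.2 -76.2] [518.8 -75.2  49.9  57.3  16.3]
t 32.17 pos [0.4506 0.2994 0.1494] yaw -0.1015 row [0.0009, -0.0005, 0.1227, -0.0015] rows> 2.0
```

View pics/chk.png

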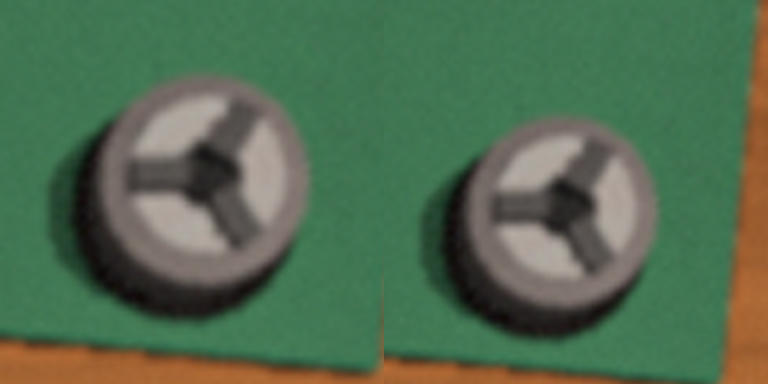

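The chuck stands at (516,−76.6) mm against the pad at (515.8,−77), upright in the crop at (205,180). Now the post.

```bash
python3 -m creep '[[0.001,0,0.06,0],[0.001,0,0.11,0],[0.001,0,0.119,0],[0.001,0,0.121,0],[0.001,0,0.121,0]]' 1.0;  python3 -m creep '[[0,0,0,0],[0,0,0,0],[0,0,0,0],[0,0,0,0],[0,0,0,0],[0,0,0,0],[0,0,0,0],[0,0,0,0],[0,0,0,0]]' 0.0 60; python3 -m creep '[[0,0,-0.03,0],[0,0,-0.08,0],[0,0,-0.13,0],[0,0,-0.14,0],[0,0,-0.14,0]]';python3 -c "
from h import *
go(.527,.0381,.1,-.0925)"
```

```text
time: 32.8
tool_pos: [0.453, 0.3011, 0.0309]
tool_rot: [-3.139, -0.004, -0.1]
force: [-0.2, 0.6, 0.0]
opening: 0.998
finger_force: 0.0
time: 33.92
tool_pos: [0.4522, 0.3006, 0.03]
tool_rot: [-3.141, -0.002, -0.1]
force: [-0.6, -1.4, 6.1]
opening: 0.627
finger_force: 65.6
time: 34.55
tool_pos: [0.4503, 0.2999, 0.1667]
tool_rot: [3.141, 0.002, -0.1]
force: [0.4, -0.8, -5.7]
opening: 0.625
finger_force: 66.3
t 34.55 pos [0.4503 0.2999 0.1667] yaw -0.0997 row [0.1024, 0.2529, 0.0667, -0.0072] rows> 4.5
```

```bash
python3 -m creep '[[0.011,0.026,0,0],[0.03,0.073,0,-0.002],[0.05,0.122,0,-0.004],[0.07,0.171,0,-0.006],[0.088,0.216,0,-0.007],[0.099,0.242,0,-0.007],[0.103,0.253,0.03,-0.007],[0.103,0.253,0.07,-0.007],[0.103,0.253,0.095,-0.007],[0.103,0.253,0.103,-0.007],[0.103,0.253,0.103,-0.007],[0.103,0.253,0.103,-0.007]]'; python3 -c "
from h import *
go(.5278,.0381,.048,-.0925)"
```

```text
time: 36.05
tool_pos: [0.5292, 0.0383, 0.0663]
tool_rot: [-3.142, -0.002, -0.093]
force: [0.3, 0.2, -6.0]
opening: 0.623
finger_force: 66.2
t 36.05 pos [0.5292 0.0383 0.0663] yaw -0.0925 row [-0.0014, 0.0004, 0.0183, -0.0] rows> 0.3
```

```bash
python3 -m creep '[[-0.001,0,0.005,0],[-0.001,0,0.010,0],[-0.001,0,0.014,0],[-0.001,0,0.0165,0],[-0.001,0,0.018,0],[-0.001,0,0.018,0],[-0.001,0,0.018,0]]'; python3 -c "
from h import *
go(.5278,.0381,.048,-.0925)"
```

```text
time: 36.92
tool_pos: [0.5277, 0.0383, 0.048]
tool_rot: [-3.142, -0.0, -0.093]
force: [-4.0, -1.1, 1.7]
opening: 0.625
finger_force: 67.1
t 36.92 pos [0.5277 0.0383 0.048 ] yaw -0.0927 row [0.0001, 0.0002, 0.0, -0.0002] rows> 0.0
```

Contact (load gone from the wrist). Release, rise, move off clear of the view, and check everything.

```bash
python3 -m creep '[[0,0,0.0005,0],[0,0,0.0005,0],[0,0,0.0005,0],[0,0,0.0005,0],[0,0,-0.04,0],[0,0,-0.10,0],[0,0,-0.13,0],[0,0,-0.13,0]]' 1.0; python3 -m creep '[[-0.08,-0.25,0,0],[-0.08,-0.25,0,0],[-0.08,-0.25,0,0],[-0.08,-0.25,0,0],[-0.08,-0.25,0,0],[-0.08,-0.25,0,0],[-0.08,-0.25,0,0]]'
python3 - <<'E'
from h import *
for n in ("top","scene"):
    p,d=cams.camera(n); cv2.imwrite(f"pics/{n}5.png",p)
    P=band(n,d,(.527,.038),.05,.076,.088); print(n,"post",rect(P[:,:2]),P[:,2].mean().round(4))
    P=band(n,d,(.516,-.077),.05,.084,.094); print(n,"chuck",np.array(cv2.minEnclosingCircle(np.float32(P[:,:2]*1000))[0]).round(1))
    P=band(n,d,(.508,-.288),.062,.03,.06); print(n,"tray",rect(P[:,:2]),P[:,2].max().round(4))
    P=band(n,d,(.618,.069),.03,.028,.05); print(n,"collar",rect(P[:,:2]))
    P=band(n,d,(.613,-.127),.03,.03,.09); print(n,"dead",rect(P[:,:2]))
a=cv2.imread("pics/top5.png")[155:320,180:450]; cv2.imwrite("pics/crop5.png",cv2.resize(a,None,fx=2.96,fy=2.96,interpolation=cv2.INTER_CUBIC))
E
```

```text
time: 37.92
tool_pos: [0.5295, 0.0383, 0.181]
tool_rot: [-3.141, -0.007, -0.093]
force: [0.1, -0.7, 0.7]
opening: 1.001
finger_force: 0.0
time: 38.8
tool_pos: [0.471, 0.2933, 0.1764]
tool_rot: [3.14, 0.001, -0.094]
force: [1.0, 0.2, 0.5]
opening: 1.0
finger_force: 0.0
top post [526.6  38.2  53.9  52.4  84.9] 0.0824
top chuck [516.1 -76.4]
top tray [ 508.3 -287.1   97.3   62.2   35.3] 0.0518
top collar [618.3  69.   32.4  32.4  61.4]
top dead [ 612.5 -126.3   25.2   24.4   46. ]
scene post [525.7  39.1  53.2  56.4  84.7] 0.0824
scene chuck [515.5 -76.6]
scene tray [ 508.6 -285.6   96.7   61.    34.6] 0.0516
scene collar [619.7  69.4  33.2  32.2  42.3]
scene dead [ 616.8 -127.1   25.2   21.2   84.5]
```

View pics/crop5.png

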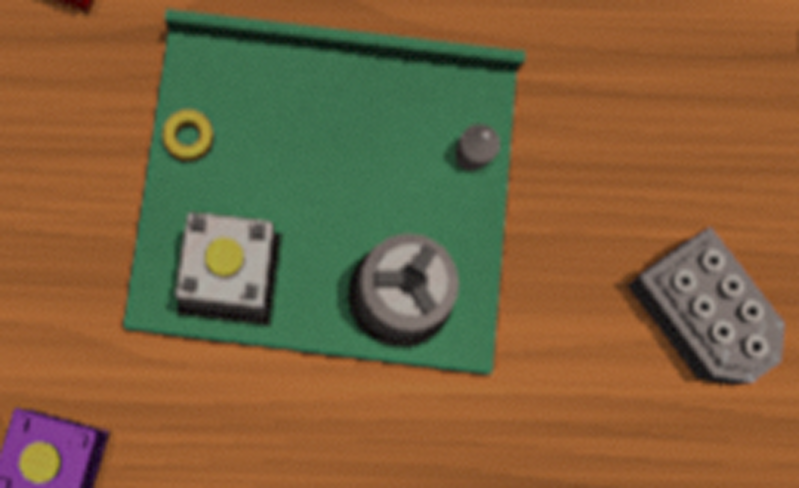

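```bash
python3 -c "
from h import *
a=cv2.imread('pics/scene5.png')[140:290,110:380]; cv2.imwrite('pics/crop6.png',cv2.resize(a,None,fx=2.96,fy=2.96,interpolation=cv2.INTER_CUBIC))"
```

```text
(no output)
```

View pics/crop6.png

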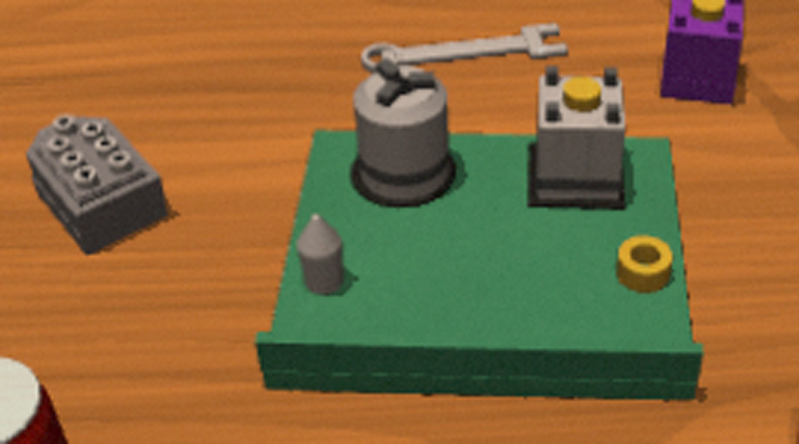

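Both views show the chuck (400,140) and post (582,140) upright and centred on their pads, and the tray (95,180) closed flush on the dock. The collar and dead centre are where they were. Handing in.

```bash
python3 -c "
from bench import job
print(job.finish_job())"
```

```text
the job is handed in; nothing more can be done
None
```

The job is handed in: the tray sits fully home on the dock, cut corners matched, the chuck and tool post are back on their pads (within about 1 mm and 1° by the cameras), and the dead centre and collar were left where they stood.

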